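# Shut the drop chute and take the filled tote off the rollers

### The job

The tote under the drop chute is full. Push the chute's shutter plate by its upright tab one index stop on, until it clicks into the middle (shut) stop and stays there; then roll the tote along the rollers against the end stop, without lifting it before it is there. Lift it off by its handle and set it down gently, upright, on the middle of the grey board, lengthwise along the board, and leave the other things on the bench where they are.

Things in the scene. Friction and masses are not known exactly. Their poses are not given: they have to be found in the camera images.
- station: Fixed wooden roller lane. Origin: on the bench under the middle of the lane; its y runs along the lane from end stop (-y) to chute (+y), its x points away from the robot, z up. Nine free rollers, tops at z = 47 mm; side rails 68 mm high, inner faces at x = +-57 mm. End stop: block across the lane, rubber face at y = -180 mm, 88 mm high.
- shutter_tab (a point): Centre of the wooden upright tab at the near (station -x) end of the shutter plate: 18 mm thick along station x, 50 mm wide along station y, 46 mm high (half of it above this point). Grip it across its thickness or push its near face. 138 mm above the bench; 160 mm to the -x side of the chute's centre when the joint is at 0. Axes as the station's.
- shutter (a joint): Slide of the 60 mm wide shutter plate, m; grows along station +x, in under the chute. Sprung stops: 0 (large window open, the start), 0.050 (blank: shut), 0.100 (small window open); travel ends at 0.106. Leaving a stop takes about 7 N over the first 7 mm, entering the next the same from 14 to 7 mm before it, 2 N between; from within 4 mm it snaps in, and there it stays when released.
- tote_grip (a point): Middle of the tote's grip bar: 52 mm long (tote y), 18 mm thick (tote x), 24 mm high; grip across its thickness from above. Tote: open plywood box 100 (x) x 180 (y) x 45 mm, 0.3 to 0.5 kg. The point is over its centre, 83 mm above its underside, 38 mm above its rim; 130 mm above the bench on the rollers. It rolls almost freely.
- tote: The same tote; origin at the centre of its underside, y along its length.
- lane_end (a point): Fixed point of the station: where the centre of the tote's underside lies when it stands on the rollers against the end stop (station 0, -90, 47 mm).
- chute (a point): Centre of the open top of the grey drop chute over the lane's +y end (station 0, 115, 183 mm): a box 70 x 64 mm, reaching down to the shutter plate at z = 110 mm. It stands on four legs at station x = +-94 mm, y = 73 and 157 mm. Plunger housing at station (-60, 172), top at 124 mm; a black line on the plate for each stop comes level with it.
- board_top (a point): Centre of the upper face of the fixed grey board, 170 mm (its x) by 240 mm (its y), 18 mm thick, flat on the bench. The tote goes here, its length along the board's y, either way round.
- glue: white round glue bottle, 56 mm across, 150 mm tall, loose, standing; origin under its centre
- wax_tin: low round black tin with a pale lid, 84 mm across, 55 mm tall, loose; origin under its centre
- drum: spare sanding drum, reddish-brown cylinder 76 mm across, 114 mm tall, loose, standing; origin under its centre
- brush_wheel: spare bristle wheel lying flat, about 130 mm across, 50 mm tall, loose; origin under its centre
- blanks: small pile of three wooden blanks, about 110 x 66 mm and 38 mm high, loose; origin under the first blank
Mind the look-alikes: they are no part of the job. Of the things shaped like the tote, the wooden one is meant.

How it is judged:
By the outcome, as a careful person would: the job done as asked, in the order asked, and still so for the second after the job is handed in, with the robot touching nothing.
It also fails if it takes over 61 s, if anything falls off the work surface, if the arm or the gripper's body presses on something with over 40 N, if the wrist force passes 120 N, or if a joint passes its speed limit or range.

### The arm

A 6-joint arm with a two-finger parallel gripper is mounted at the origin on the work surface. World frame = base frame: x ahead of the robot, y to its left, z up, the work surface at z = 0. Lengths are in mm, angles in rad, forces in N, time in s.
With the tool pointing down it reaches from about 275 to 1000 mm from the base axis. Payload 8.4 kg.
Tool frame: the origin (TCP) lies at the very end of the fingers, on their centre line; the grasp point (between the pads) lies 19 mm behind it; z points along the fingers, x is the direction in which the jaws open and shut, and the axes are right-handed (so a half turn about z gives the same grasp; the last joint's range is limited). The gripper opens to 85 mm and grips with 20 to 120 N. Pads are 22 mm wide; open, the fingers measure 114 mm over their backs; the gripper's body (76 mm by 85 mm) begins 54 mm behind the grasp point. The pads swing forward as they close: fully open they stand 13 mm farther back than shut.
Start: joints at [1.231, 0.353, 1.633, -0, 1.155, -0.002], TCP at [207.131, 589.682, 231.281] pointing down, gripper open.
Joint ranges: [-2.63, 2.63], [-0.92, 2.1], [0.06, 2.66], [-1.3, 4.44], [0, 2.69], [-3.02, 3.02]. Speed limits (rad/s): [2.22, 2.22, 2.79, 3.14, 3.14, 3.14].

### API

Orientations are given as [roll, pitch, yaw] about the fixed x, y, z axes, in that order (R = Rz(yaw) Ry(pitch) Rx(roll)).
In Python, from rig import r gives the robot as it stands.
- The arm moves only by the tool arm_command, never from a script. Its argument "targets" is a list of rows, each a list of 6 numbers: the shift along the tool's x, y, z in m, then the turn, a rotation vector about the tool's x, y, z in rad. A call has 1 to 20 rows; each row shifts and turns the commanded pose from where the row before left it, along the tool's axes as they then stand; what a row does not reach is not made up. A row lasts 1/12 s, in which the tool goes at most 41.7 mm and 7.16 degrees, less where a joint would pass 70% of its speed; a pose out of reach is approached as far as the arm can. A call is refused whole if a number of a shift passes 0.0417 or a number of a turn 0.125, either way. A call with a gripper value outside its range is refused whole. "fingers" is the finger opening in m, from 0 to 0.0854, set as the call begins (left out, the last holds). The fingers move at their own pace and stop on an object; "squeeze" is the grip in N (left out, the last holds). Time passes only in rows, so rows that do not move let the fingers close. It gives the time, the measured TCP pose, the force and the opening at its end, in the units of the state.
- r.sense(): the state, without advancing time (a new reading comes with each control period).
- r.grab_frame(name): name is "side" or "top"; returns a dict with "image" (384x512x3 uint8, blue, green, red), "fx", "fy", "cx", "cy" (pixels), "k1" (the pictures are not rectified: a ray, as slopes to the right and down, at radius r is drawn at 1 + k1 r^2 times it, then the intrinsics apply), "xyz" and "orientation" of the camera in the world. Camera axes: x right, y down, z forward; pixel columns grow to the right and rows downward; lengths in mm; the calibration is good to about 2 mm. A picture is of the moment at which its call begins. There is no depth.
- r.sign_off(): hands the job in, once; it reports no verdict.
The state is a dict: "clock": time; "qpos": joint angles; "qvel": joint speeds; "joint_efforts": joint torques, N m; "eef_pos": TCP position; "tcp_rot": TCP orientation; "contact_force": force on the tool from outside, world axes, zero at the start; "wrist_torque": the same for the moment, N m; "opening": opening from 0.0 (shut) to 1.0 (fully open).
Only numpy, scipy, OpenCV 4.12 (cv2) and the standard library are available. Lean on these libraries where they do the work, as an engineer would, in place of code of your own. Each camera call takes 0.05 s, during which the arm holds its last target.

## Working session

There is one attempt and no reset: what is moved stays moved. The work goes in short steps, Python scripts to look and compute and a tool call to move; the robot and the scene stay as the last step left them, time stands still between calls to the robot, and variables do not carry over. Pictures are saved under pics/ and viewed, and the job is handed in when it is done.

Besides the shell and the picture viewer there is one more tool, called after "Call:" as name(argument=value, ...) on one line, values as JSON. arm_command: Moves the arm, as the interface text tells. Its arguments: {"type":"object","properties":{"targets":{"type":"array"},"fingers":{"type":"number"},"squeeze":{"type":"number"}},"required":["targets"]}

```bash
ls; mkdir -p pics; python3 - <<'E'
from rig import r
import cv2
s=r.sense();print(s)
for n in("side","top"):
    f=r.grab_frame(n);cv2.imwrite(f"pics/{n}0.png",f["image"]);print(n,{k:v for k,v in f.items() if k!="image"})
E
```

```text
pics
{'clock': 0.0, 'qpos': array([ 1.23059289e+00,  3.53648794e-01,  1.63416625e+00,  2.05554085e-05,
        1.15520396e+00, -2.36598512e-03]), 'qvel': array([ 0.00153137, -0.00053872, -0.00048236,  0.0001991 ,  0.00098388,
       -0.00168577]), 'joint_efforts': array([-1.60821306e-03, -6.05247116e+01, -3.42071450e+01, -3.31162200e-04,
        9.32814495e-03, -2.37903073e-06]), 'eef_pos': array([206.96284073, 589.21194899, 230.54754096]), 'tcp_rot': array([-3.14157049e+00,  1.42630681e-03,  1.23295058e+00]), 'contact_force': array([-0.24114539,  0.18751418,  0.49227433]), 'wrist_torque': array([ 0.0666044 , -0.00051476, -0.01334676]), 'opening': 1.0020654746910735}
side {'fx': 366.6904652978543, 'fy': 366.6904652978543, 'cx': 255.39595367160564, 'cy': 197.96853002096353, 'k1': -0.11495955598647328, 'xyz': array([ -14.48310481, -708.64322312,  788.20830554]), 'orientation': array([-2.18609263, -0.0171814 , -0.62164379])}
top {'fx': 390.7436100840812, 'fy': 390.7436100840812, 'cx': 257.7356852824079, 'cy': 198.36386894193237, 'k1': -0.0568057194439562, 'xyz': array([ 461.45439969,   55.99141061, 1104.17602172]), 'orientation': array([-3.05828674, -0.02826565, -1.59235648])}
```

View pics/side0.png

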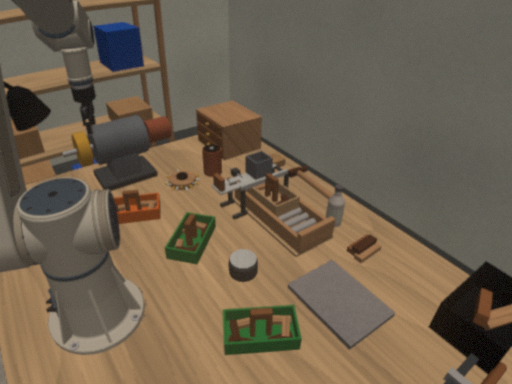

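View pics/top0.png

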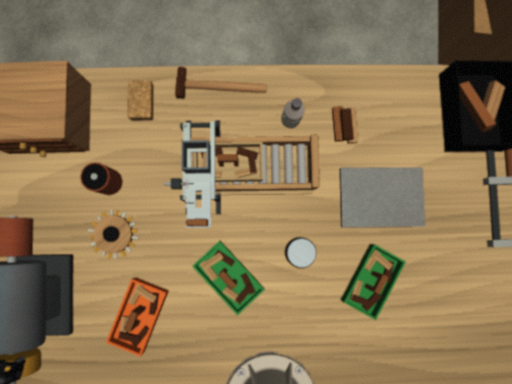

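Top view: the lane spans about (215–318, 135–190), with the end stop on the right and the chute at (200,155). The shutter tab is at (197,222) and the wooden tote in the lane at about (237,160). Its look-alikes are green totes at (229,277) and (373,281) and an orange one at (138,315). The grey board is at (382,197). Next, close crops.

```bash
cat > h.py <<'E'
import numpy as np, cv2, json
from scipy.spatial.transform import Rotation as R
def grab(n):
    from rig import r
    return r.grab_frame(n)
def KD(f):
    return np.array([[f["fx"],0,f["cx"]],[0,f["fy"],f["cy"]],[0,0,1.]]),np.array([f["k1"],0,0,0,0.])
def rot(f): return R.from_euler('xyz',f["orientation"]).as_matrix()
def ray(f,uv):
    K,D=KD(f)
    p=cv2.undistortPoints(np.array(uv,float).reshape(-1,1,2),K,D).reshape(-1,2)
    return np.c_[p,np.ones(len(p))]@rot(f).T
def onplane(f,uv,z):
    d=ray(f,uv);return f["xyz"]+d*((z-f["xyz"][2])/d[:,2])[:,None]
def proj(f,P):
    K,D=KD(f);Rm=rot(f)
    return cv2.projectPoints(np.array(P,float).reshape(-1,1,3),cv2.Rodrigues(Rm.T)[0],-Rm.T@f["xyz"],K,D)[0].reshape(-1,2)
def crop(f,x0,y0,x1,y1,s,name):
    cv2.imwrite(name,cv2.resize(f["image"][y0:y1,x0:x1],None,fx=s,fy=s,interpolation=cv2.INTER_CUBIC))
E
python3 - <<'E'
from h import *
f=grab("top");crop(f,170,110,330,230,5,"pics/t1.png")
g=grab("side");crop(g,200,140,360,260,5,"pics/s1.png")
m=lambda a:0
hsv=cv2.cvtColor(f["image"],cv2.COLOR_BGR2HSV)
# board
b=f["image"].astype(int);mask=((np.ptp(b,axis=2)<18)&(b.mean(2)<150)&(b.mean(2)>60)).astype(np.uint8)
mask[:, :330]=0;mask[:150]=0;mask[240:]=0;mask[:,440:]=0
mask=cv2.morphologyEx(mask,cv2.MORPH_OPEN,np.ones((3,3)))
c=max(cv2.findContours(mask,0,2)[0],key=cv2.contourArea)
P=onplane(f,c.reshape(-1,2),18)
rc=cv2.minAreaRect(P[:,:2].astype(np.float32));print("board",rc,cv2.boundingRect(c))
E
```

```text
board ((550.4744262695312, -328.9220886230469), (236.52806091308594, 162.15284729003906), 88.652099609375) (341, 168, 83, 58)
```

View pics/t1.png

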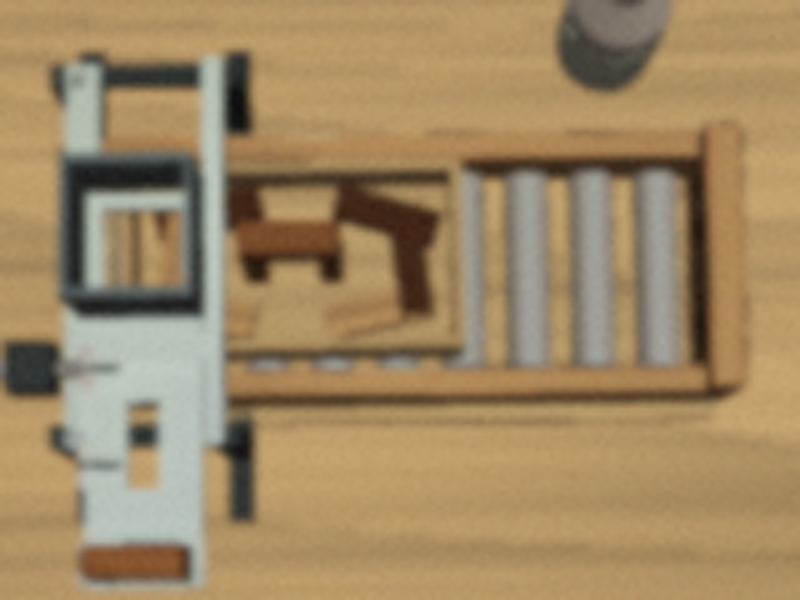

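View pics/s1.png

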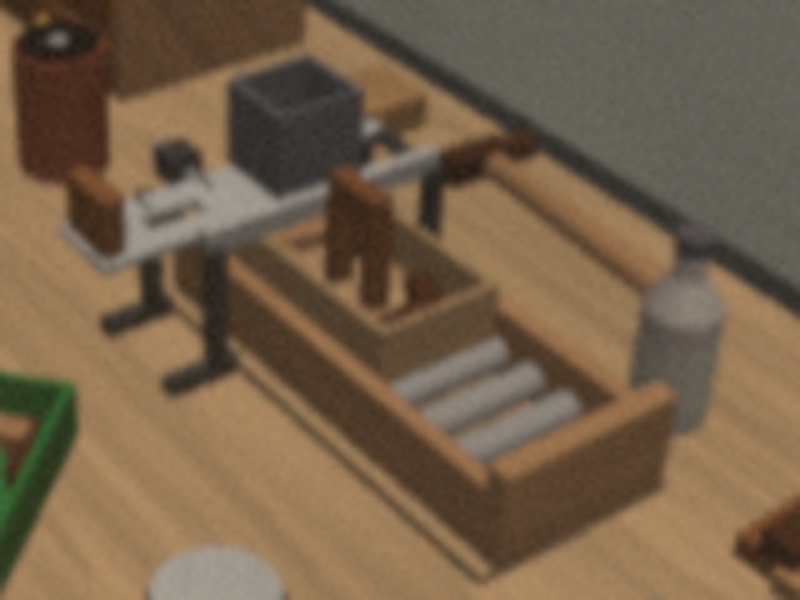

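Top crop: chute top rim spans (62–202,152–312), tab top is (80–187,548–578), grip bar is at (290,240) and the end-stop block runs x 703–745, y 122–390. Side crop: tab at (98,215), grip bar at (360,205). This is the wooden tote, on the rollers. Next I cast rays from these pixels.

```bash
python3 - <<'E'
from h import *
f=grab("top");g=grab("side")
ct=lambda p:(np.array(p,float)+.5)/5-.5+[170,110]
cs=lambda p:(np.array(p,float)+.5)/5-.5+[200,140]
def show(n,p,z): print(n,np.round(onplane(f,ct(p),z),1).tolist())
show("chute rim",[[62,152],[202,152],[202,312],[62,312]],183)
print(onplane(f,ct([[62,152],[202,152],[202,312],[62,312]]),183).mean(0))
show("tab top",[[80,548],[187,546],[187,580],[82,580],[135,562]],161)
show("bar top",[[238,222],[340,222],[340,258],[238,258],[289,240]],142)
show("endstop top corners",[[708,122],[745,122],[742,392],[708,390]],88)
show("rail near top edge",[[235,392],[700,392]],68)
show("rail far outer",[[235,135],[700,135]],68)
show("tote rim end",[[460,165],[460,352]],92)
def tri(a,b):
    d1=ray(f,ct([a]))[0];d2=ray(g,cs([b]))[0]
    A=np.c_[d1,-d2];t=np.linalg.lstsq(A,g["xyz"]-f["xyz"],rcond=None)[0]
    p,q=f["xyz"]+t[0]*d1,g["xyz"]+t[1]*d2
    return np.round((p+q)/2,1),np.round(np.linalg.norm(p-q),1)
print("tri tab",tri([135,562],[97,183]),"bar",tri([289,240],[362,185]))
E
```

```text
chute rim [[681.3, 206.4, 183.0], [680.2, 139.5, 183.0], [602.8, 140.3, 183.0], [604.0, 206.7, 183.0]]
[642.0794922  173.24086944 183.        ]
tab top [[492.7, 202.2, 161.0], [492.7, 150.8, 161.0], [476.3, 151.0, 161.0], [477.3, 201.4, 161.0], [485.5, 175.9, 161.0]]
bar top [[654.1, 125.7, 142.0], [653.2, 74.9, 142.0], [635.0, 75.2, 142.0], [635.9, 125.9, 142.0], [644.5, 100.4, 142.0]]
endstop top corners [[715.0, -120.8, 88.0], [714.8, -140.6, 88.0], [570.0, -133.8, 88.0], [571.4, -115.8, 88.0]]
rail near top edge [[577.1, 133.8, 68.0], [572.6, -114.8, 68.0]]
rail far outer [[716.5, 132.1, 68.0], [712.9, -119.6, 68.0]]
tote rim end [[692.6, 12.2, 92.0], [593.3, 14.4, 92.0]]
tri tab (array([486.2, 175.8, 158.4]), np.float64(1.6)) bar (array([645.7, 100. , 140.2]), np.float64(1.9))
```

```bash
python3 - <<'E'
from h import *
f=grab("top");g=grab("side")
P=[[207,589,230],[207,589,330],[300,450,230],[300,500,0],[200,450,0]]
print(proj(f,P).round(),proj(g,P).round())
print(onplane(f,[[73,295],[45,255],[45,335],[32,235],[105,180]],0).round())
# board edges: line fits
b=f["image"].astype(int);mask=((np.ptp(b,axis=2)<18)&(b.mean(2)<150)&(b.mean(2)>60)).astype(np.uint8)
mask[:, :330]=0;mask[:150]=0;mask[240:]=0;mask[:,440:]=0
c=max(cv2.findContours(mask,0,2)[0],key=cv2.contourArea)
p=c.reshape(-1,2);x,y,w,h=cv2.boundingRect(p);cs=[]
for s,(sel) in {"far":p[:,1]<y+5,"near":p[:,1]>y+h-6,"left":p[:,0]<x+5,"right":p[:,0]>x+w-6}.items():
    q=onplane(f,p[sel],18)[:,:2];m=np.median(q,0)
    l=cv2.fitLine(q.astype(np.float32),cv2.DIST_HUBER,0,.01,.01).ravel();print(s,l.round(3),len(q))
crop(g,0,80,200,230,4,"pics/s2.png")
E
```

```text
[[  8. 351.]
 [-22. 365.]
 [ 69. 308.]
 [ 89. 292.]
 [106. 328.]] [[ 93. 133.]
 [ 87. 106.]
 [130. 140.]
 [136. 189.]
 [115. 204.]]
[[293. 544.   0.]
 [405. 625.   0.]
 [183. 623.   0.]
 [461. 663.   0.]
 [614. 456.   0.]]
far [ 6.00000e-03  1.00000e+00  6.28757e+02 -3.11304e+02] 20
near [ 1.10000e-02  1.00000e+00  4.70663e+02 -2.86717e+02] 17
left [ 1.00000e+00 -1.20000e-02  5.48618e+02 -2.11829e+02] 10
right [ 1.00000e+00 -8.00000e-03  5.39170e+02 -4.45417e+02] 10
```

View pics/s2.png

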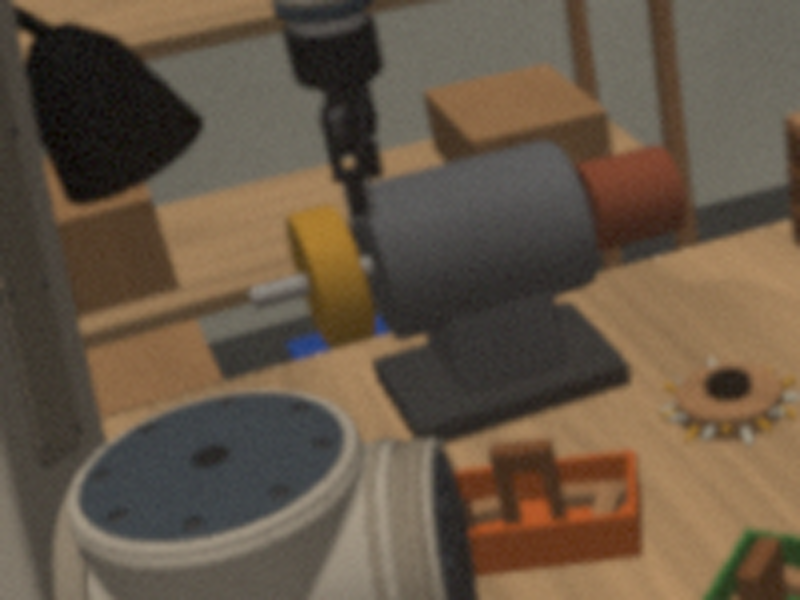

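Side crop: the gripper is over or behind the grinder motor (350–690,150–330), so I raise it first, then turn the jaws along x.

Call:
arm_command(targets=[[0,0,-0.02,0,0,0],[0,0,-0.03,0,0,0],[0,0,-0.03,0,0,0],[0,0,-0.03,0,0,0],[0,0,-0.02,0,0,0],[0,0,0,0,0,0.1],[0,0,0,0,0,0.12],[0,0,0,0,0,0.12],[0,0,0,0,0,0.12],[0,0,0,0,0,0.12],[0,0,0,0,0,0.12],[0,0,0,0,0,0.12],[0,0,0,0,0,0.12],[0,0,0,0,0,0.12],[0,0,0,0,0,0.12],[0,0,0,0,0,0.068],[0,0,0,0,0,0]])

```text
clock: 1.82
eef_pos: [207.1, 589.6, 361.3]
tcp_rot: [3.142, -0.0, -0.018]
contact_force: [-0.1, 0.3, -0.1]
opening: 0.999
```

Call:
arm_command(targets=[[0.01,0.015,0,0,0,0],[0.02,0.028,0,0,0,0],[0.02,0.028,0,0,0,0],[0.02,0.028,0,0,0,0],[0.02,0.028,0,0,0,0],[0.02,0.028,0,0,0,0],[0.02,0.028,0,0,0,0],[0.02,0.028,0,0,0,0],[0.02,0.028,0,0,0,0],[0.02,0.028,0,0,0,0],[0.02,0.028,0,0,0,0],[0.02,0.028,0,0,0,0],[0.02,0.028,0,0,0,0],[0.02,0.028,0,0,0,0],[0.016,0.023,0,0,0,0],[0,0.006,0,0,0,0],[0,0,0,0,0,0],[0,0,0,0,0,0]])

```text
clock: 3.32
eef_pos: [486.5, 177.2, 361.3]
tcp_rot: [-3.141, 0.0, -0.015]
contact_force: [-0.6, 0.9, 0.3]
opening: 1.001
```

Call:
arm_command(targets=[[0,0,0.015,0,0,0],[0,0,0.03,0,0,0],[0,0,0.03,0,0,0],[0,0,0.03,0,0,0],[0,0,0.03,0,0,0],[0,0,0.025,0,0,0],[0,0,0.02,0,0,0],[0,0,0.015,0,0,0],[0,0,0.015,0,0,0],[0,0,0.01,0,0,0],[0,0,0.008,0,0,0],[0,0,0.005,0,0,0],[0,0,0,0,0,0],[0,0,0,0,0,0]])

```text
clock: 4.48
eef_pos: [487.1, 177.7, 128.6]
tcp_rot: [-3.141, -0.0, -0.015]
contact_force: [0.1, 0.0, -0.6]
opening: 1.001
```

```bash
python3 - <<'E'
from h import *
f=grab("top");crop(f,150,130,310,250,5,"pics/t3.png")
g=grab("side");crop(g,160,120,320,240,5,"pics/s3.png")
E
```

```text
(no output)
```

View pics/s3.png

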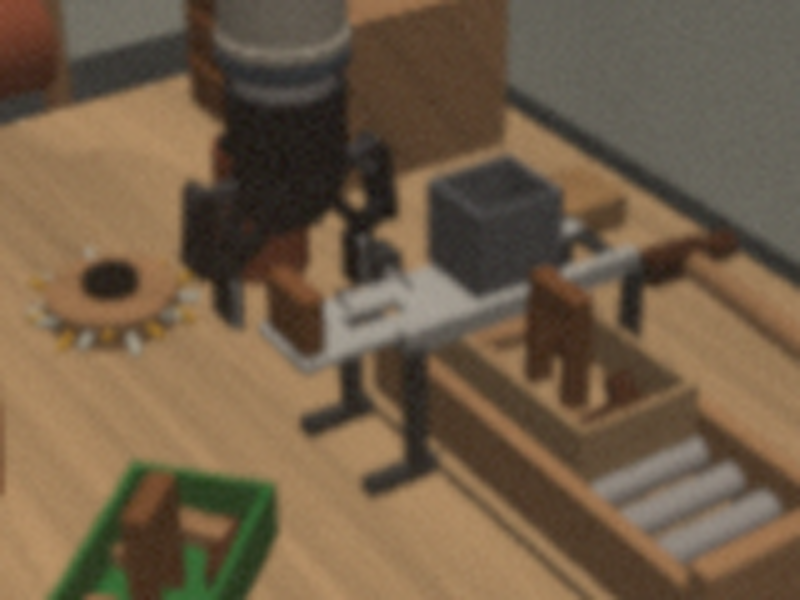

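The fingers straddle the tab: left finger at (228,300), right finger at (355,250), tab at (297,310). Closing.

Call:
arm_command(targets=[[0,0,0,0,0,0],[0,0,0,0,0,0],[0,0,0,0,0,0],[0,0,0,0,0,0],[0,0,0,0,0,0],[0,0,0,0,0,0],[0,0,0,0,0,0],[0,0,0,0,0,0],[0,0,0,0,0,0],[0,0,0,0,0,0]], fingers=0, squeeze=40)

```text
clock: 5.42
eef_pos: [487.0, 177.4, 128.4]
tcp_rot: [3.142, -0.0, -0.015]
contact_force: [-1.9, -1.0, 5.5]
opening: 0.204
```

Call:
arm_command(targets=[[0.002,0,0,0,0,0],[0.004,0,0,0,0,0],[0.005,0,0,0,0,0],[0.005,0,0,0,0,0],[0.005,0,0,0,0,0],[0.005,0,0,0,0,0],[0.005,0,0,0,0,0],[0.005,0,0,0,0,0],[0.005,0,0,0,0,0],[0.004,0,0,0,0,0],[0.003,0,0,0,0,0],[0.002,0,0,0,0,0],[0,0,0,0,0,0],[0,0,0,0,0,0],[0,0,0,0,0,0]])

```text
clock: 6.67
eef_pos: [537.4, 177.0, 128.4]
tcp_rot: [-3.141, -0.0, -0.015]
contact_force: [-2.1, 2.8, 5.6]
opening: 0.2
```

Call:
arm_command(targets=[[0,0,0,0,0,0],[0,0,0,0,0,0],[0,0,0,0,0,0],[0,0,0,0,0,0],[0,0,0,0,0,0],[0,0,0,0,0,0],[0,0,0,0,0,0],[0,0,0,0,0,0],[0,0,-0.01,0,0,0],[0,0,-0.025,0,0,0],[0,0,-0.035,0,0,0],[0,0,-0.035,0,0,0],[0,0,-0.035,0,0,0],[0,0,-0.02,0,0,0],[0,0,-0.01,0,0,0]], fingers=0.08)

```text
clock: 7.92
eef_pos: [538.2, 177.1, 302.7]
tcp_rot: [-3.14, -0.005, -0.015]
contact_force: [1.4, 0.2, -0.7]
opening: 0.936
```

```bash
python3 - <<'E'
from h import *
f=grab("top");crop(f,160,110,320,230,5,"pics/t4.png")
g=grab("side");crop(g,200,120,360,240,5,"pics/s4.png")
E
```

```text
(no output)
```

View pics/s4.png

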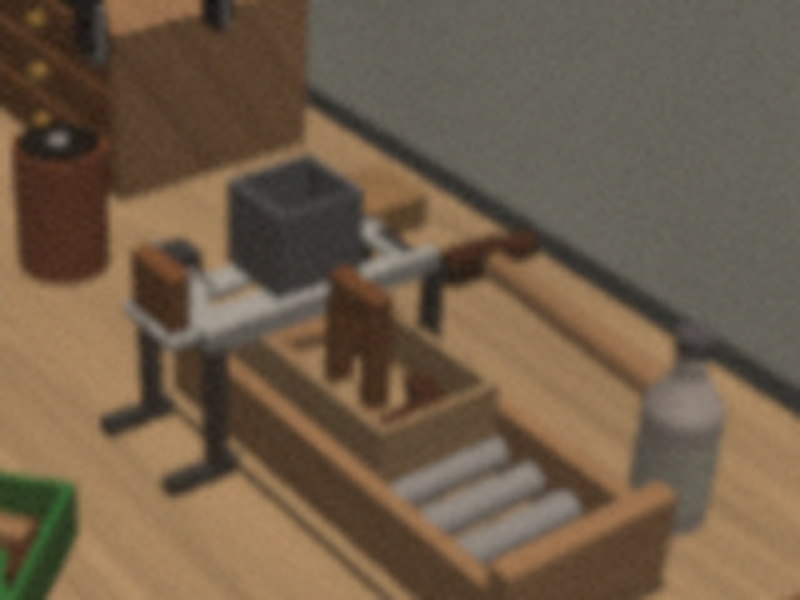

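View pics/t4.png

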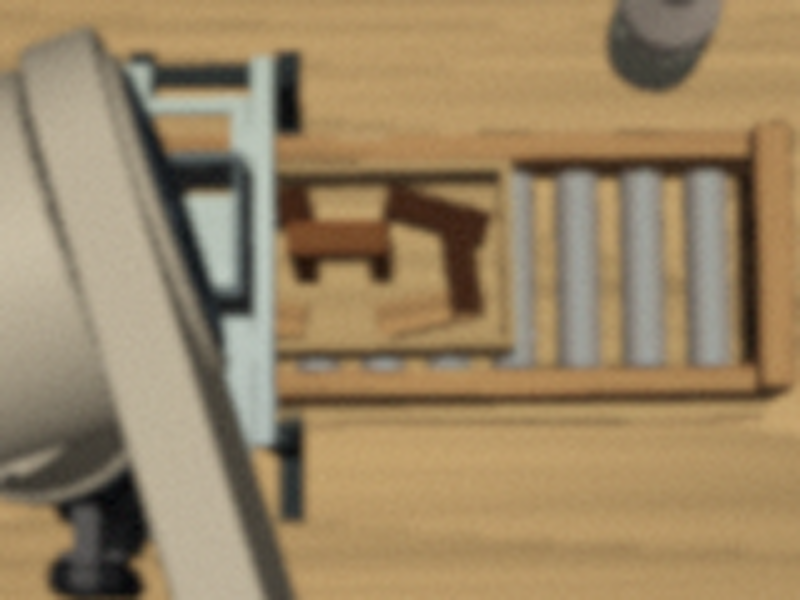

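Side: the tab top moved to (163,265) and the plate is in. Top: the chute shows a blank, and the tote bar is still at (338,238). I'll confirm the tab position below. Next I go over the bar, gripping its chute-far half to stay clear of the chute.

Call:
arm_command(targets=[[0.01,0.008,0,0,0,0],[0.02,0.016,0,0,0,0],[0.02,0.016,0,0,0,0],[0.02,0.016,0,0,0,0],[0.02,0.016,0,0,0,0],[0.012,0.01,0,0,0,0],[0.005,0.004,0,0,0,0],[0,0,0,0,0,0],[0,0,0,0,0,0]], fingers=0.0854)

```text
clock: 8.77
eef_pos: [641.9, 89.2, 297.2]
tcp_rot: [-3.142, 0.002, -0.015]
contact_force: [-0.0, 0.3, -0.2]
opening: 1.002
```

```bash
python3 - <<'E'
from h import *
g=grab("side")
cs=lambda p:(np.array(p,float)+.5)/5-.5+[200,120]
print("tab top now",onplane(g,cs([[161,267]]),161).round(1)," before",onplane(g,cs([[97,283]]),161).round(1))
print("bar top",onplane(g,cs([[362,285]]),142).round(1))
from rig import r
print(r.sense()["eef_pos"])
E
```

```text
tab top now [[529.7 165.3 161. ]]  before [[484.8 171.7 161. ]]
bar top [[644.8  97.4 142. ]]
[641.77961778  89.61720462 297.64945622]
```

```bash
python3 - <<'E'
from h import *
f=grab("top");crop(f,160,110,320,230,5,"pics/t5.png")
g=grab("side");crop(g,200,150,280,210,10,"pics/s5.png")
E
```

```text
(no output)
```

View pics/t5.png

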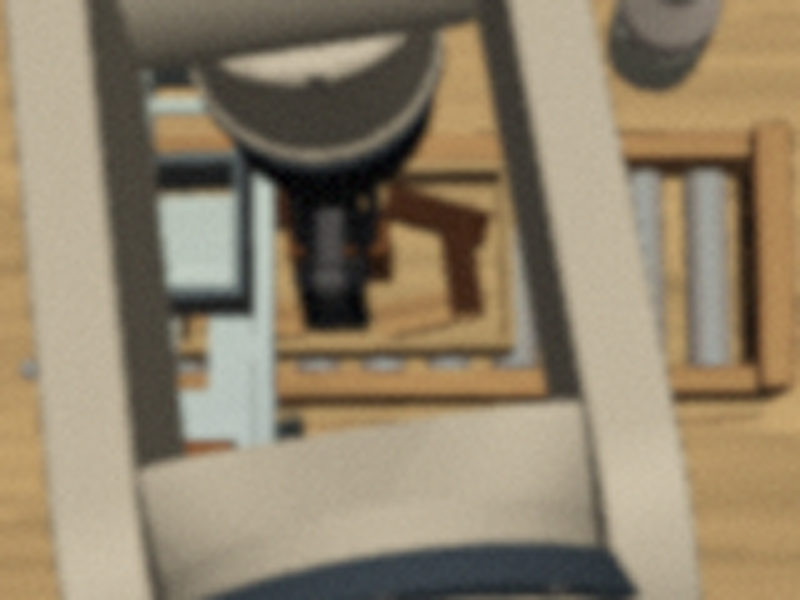

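View pics/s5.png

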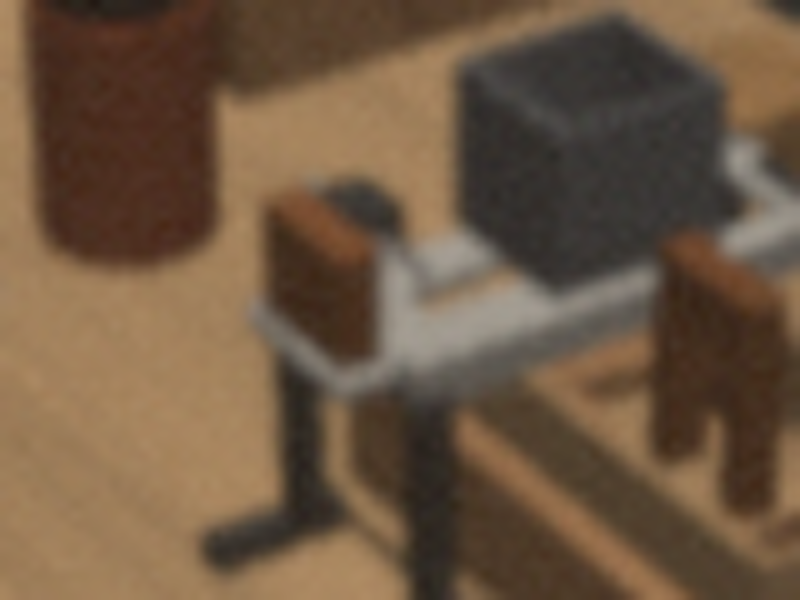

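```bash
python3 - <<'E'
from h import *
f=grab("top");g=grab("side")
print(onplane(g,[[200+(323+.5)/10-.5,150+(222+.5)/10-.5]],161).round(1))
print(onplane(f,[[160+(208+.5)/5-.5,110+(443+.5)/5-.5]],161).round(1),"far edge; expect 494.5+50")
E
```

```text
[[534.1 171.8 161. ]]
[[542.7 164.3 161. ]] far edge; expect 494.5+50
```

Tab far edge went from 492.7 to 542.7, i.e. +50 mm, so the shutter is in the middle stop. Descending on the bar.

Call:
arm_command(targets=[[0.003,0,0.015,0,0,0],[0,0,0.025,0,0,0],[0,0,0.03,0,0,0],[0,0,0.03,0,0,0],[0,0,0.025,0,0,0],[0,0,0.02,0,0,0],[0,0,0.015,0,0,0],[0,0,0.012,0,0,0],[0,0,0.008,0,0,0],[0,0,0.004,0,0,0],[0,0,0,0,0,0],[0,0,0,0,0,0]])

```text
clock: 10.02
eef_pos: [646.1, 89.2, 115.0]
tcp_rot: [-3.141, -0.001, -0.015]
contact_force: [-0.2, -0.7, 0.4]
opening: 0.997
```

```bash
python3 - <<'E'
from h import *
g=grab("side");crop(g,200,120,360,240,5,"pics/s6.png")
E
```

```text
(no output)
```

View pics/s6.png

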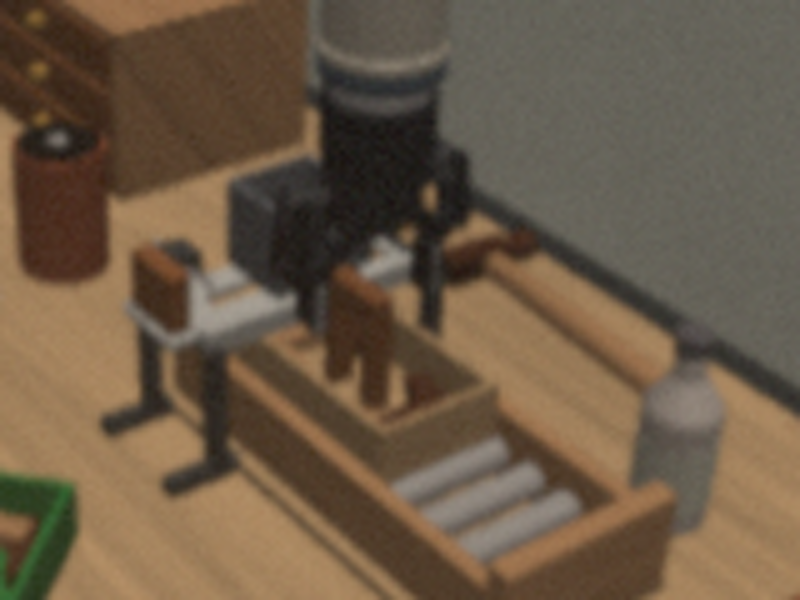

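The fingers at (310,280) and (430,290) straddle the bar at (360,300) and clear the chute. Closing softly.

Call:
arm_command(targets=[[0,0,0,0,0,0],[0,0,0,0,0,0],[0,0,0,0,0,0],[0,0,0,0,0,0],[0,0,0,0,0,0],[0,0,0,0,0,0],[0,0,0,0,0,0],[0,0,0,0,0,0],[0,0,0,0,0,0],[0,0,0,0,0,0]], fingers=0, squeeze=25)

```text
clock: 10.9
eef_pos: [645.8, 89.0, 114.4]
tcp_rot: [-3.142, -0.0, -0.015]
contact_force: [1.5, -0.0, -0.3]
opening: 0.205
```

Call:
arm_command(targets=[[0,0.003,0.0003,0,0,0],[0,0.006,0,0,0,0],[0,0.01,0,0,0,0],[0,0.012,0,0,0,0],[0,0.012,0,0,0,0],[0,0.012,0,0,0,0],[0,0.012,0,0,0,0],[0,0.012,0,0,0,0],[0,0.012,0,0,0,0],[0,0.012,0,0,0,0],[0,0.01,0,0,0,0],[0,0.006,0,0,0,0],[0,0.004,0,0,0,0],[0,0.002,0,0,0,0],[0,0,0,0,0,0],[0,0,0,0,0,0]])

```text
clock: 12.23
eef_pos: [644.3, -36.8, 114.3]
tcp_rot: [3.141, -0.001, -0.015]
contact_force: [4.3, -1.1, 4.6]
opening: 0.203
```

Call:
arm_command(targets=[[0,0.001,0,0,0,0],[0,0.001,0,0,0,0],[0,0.001,0,0,0,0],[0,0.001,0,0,0,0],[0,0,0,0,0,0],[0,0,0,0,0,0]])

```text
clock: 12.73
eef_pos: [644.1, -40.3, 114.3]
tcp_rot: [-3.141, -0.001, -0.015]
contact_force: [3.9, 0.4, 5.5]
opening: 0.206
```

Call:
arm_command(targets=[[0,0.001,0,0,0,0],[0,0.001,0,0,0,0],[0,0.001,0,0,0,0],[0,0,0,0,0,0],[0,0,0,0,0,0]])

```text
clock: 13.15
eef_pos: [643.7, -40.6, 114.3]
tcp_rot: [-3.138, 0.0, -0.015]
contact_force: [1.9, 14.3, 7.7]
opening: 0.208
```

Contact: Fy is 14 N and motion has stalled, so the tote is on the end stop. I'll relax, release, rise and look before regripping over its centre.

Call:
arm_command(targets=[[0,-0.001,0,0,0,0],[0,-0.001,0,0,0,0],[0,0,0,0,0,0],[0,0,0,0,0,0]])

```text
clock: 13.48
eef_pos: [643.8, -40.5, 114.3]
tcp_rot: [-3.141, -0.0, -0.014]
contact_force: [2.3, 5.2, 7.1]
opening: 0.208
```

Call:
arm_command(targets=[[0,0,0,0,0,0],[0,0,0,0,0,0],[0,0,0,0,0,0],[0,0,0,0,0,0],[0,0,0,0,0,0],[0,0,0,0,0,0],[0,0,0,0,0,0],[0,0,0,0,0,0]], fingers=0.0854)

```text
clock: 14.15
eef_pos: [643.6, -41.0, 113.9]
tcp_rot: [3.142, 0.0, -0.015]
contact_force: [-0.8, -0.3, -0.2]
opening: 1.002
```

```bash
python3 - <<'E'
from h import *
f=grab("top");crop(f,160,110,320,230,5,"pics/t7.png")
g=grab("side");crop(g,220,140,380,260,5,"pics/s7.png")
E
```

```text
(no output)
```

View pics/s7.png

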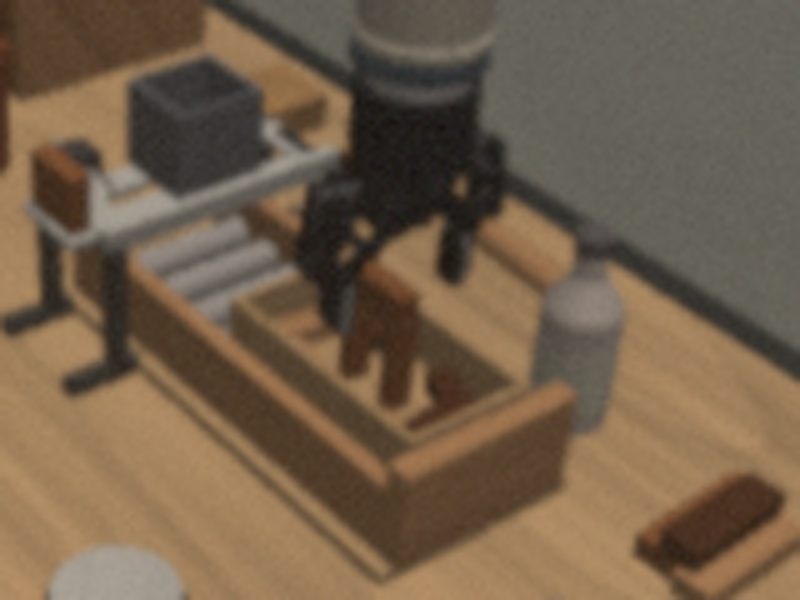

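View pics/t7.png

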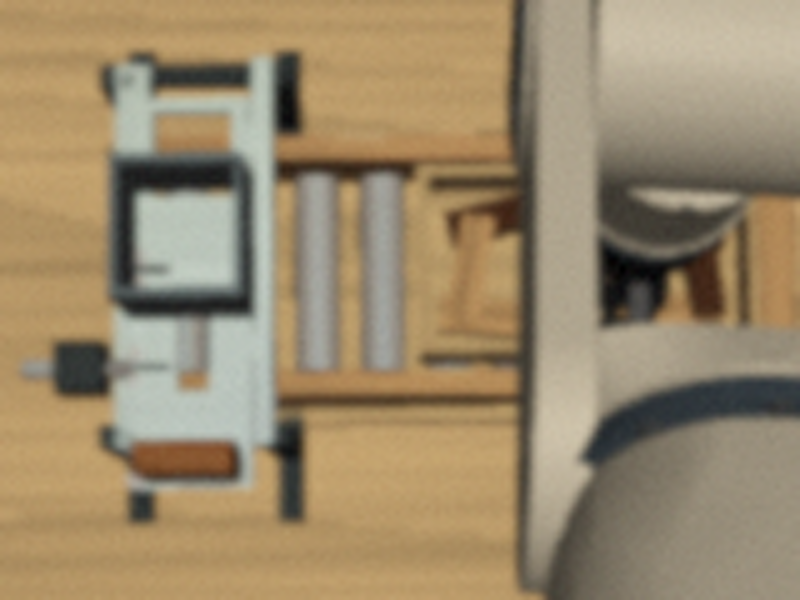

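Top: shutter line at (150,368) is level with the plunger and the chute is blank. Side: the tote end touches the stop at (400,450). Shifting 11.5 mm back to the bar middle and gripping firmly.

Call:
arm_command(targets=[[0,-0.004,0.001,0,0,0],[0,-0.005,0.001,0,0,0],[0,-0.0025,0,0,0,0],[0,0,0,0,0,0],[0,0,0,0,0,0]])

```text
clock: 14.67
eef_pos: [643.9, -29.1, 112.0]
tcp_rot: [3.142, 0.0, -0.014]
contact_force: [-0.1, 0.7, 0.8]
opening: 1.001
```

Call:
arm_command(targets=[[0,0,0,0,0,0],[0,0,0,0,0,0],[0,0,0,0,0,0],[0,0,0,0,0,0],[0,0,0,0,0,0],[0,0,0,0,0,0],[0,0,0,0,0,0],[0,0,0,0,0,0],[0,0,0,0,0,0],[0,0,0,0,0,0]], fingers=0, squeeze=70)

```text
clock: 15.5
eef_pos: [644.2, -29.4, 112.2]
tcp_rot: [3.142, -0.001, -0.015]
contact_force: [2.5, 0.2, 2.3]
opening: 0.2
```

Call:
arm_command(targets=[[0,0,-0.003,0,0,0],[0,0,-0.006,0,0,0],[0,0,-0.01,0,0,0],[0,0,-0.015,0,0,0],[0,0,-0.018,0,0,0],[0,0,-0.018,0,0,0],[0,0,-0.015,0,0,0],[0,0,-0.01,0,0,0],[0,0,-0.006,0,0,0],[0,0,-0.003,0,0,0],[0,0,0,0,0,0],[0,0,0,0,0,0]])

```text
clock: 16.5
eef_pos: [643.4, -29.4, 215.3]
tcp_rot: [-3.142, 0.001, -0.015]
contact_force: [-0.5, 0.0, -3.0]
opening: 0.199
```

```bash
python3 - <<'E'
from h import *
g=grab("side");crop(g,220,140,380,260,5,"pics/s8.png")
g["image"];m=g["image"].astype(int)
b=m;mask=((np.ptp(b,axis=2)<22)&(b.mean(2)<150)&(b.mean(2)>60)).astype(np.uint8)
mask[:255]=0;mask[355:]=0;mask[:,:285]=0;mask[:,400:]=0
c=max(cv2.findContours(mask,0,2)[0],key=cv2.contourArea)
ap=cv2.approxPolyDP(cv2.convexHull(c),4,True).reshape(-1,2);print(ap.tolist())
P=onplane(g,c.reshape(-1,2),18);print(onplane(g,ap,18).round(1).tolist());print(cv2.minAreaRect(P[:,:2].astype(np.float32)))
crop(g,280,250,400,350,6,"pics/s8b.png")
E
```

```text
[[331, 261], [393, 313], [350, 347], [289, 287]]
[[627.8, -219.4, 18.0], [625.2, -451.3, 18.0], [460.4, -452.6, 18.0], [461.6, -224.4, 18.0]]
((544.0147094726562, -335.3853759765625), (239.28952026367188, 171.92372131347656), 89.27435302734375)
```

View pics/s8.png

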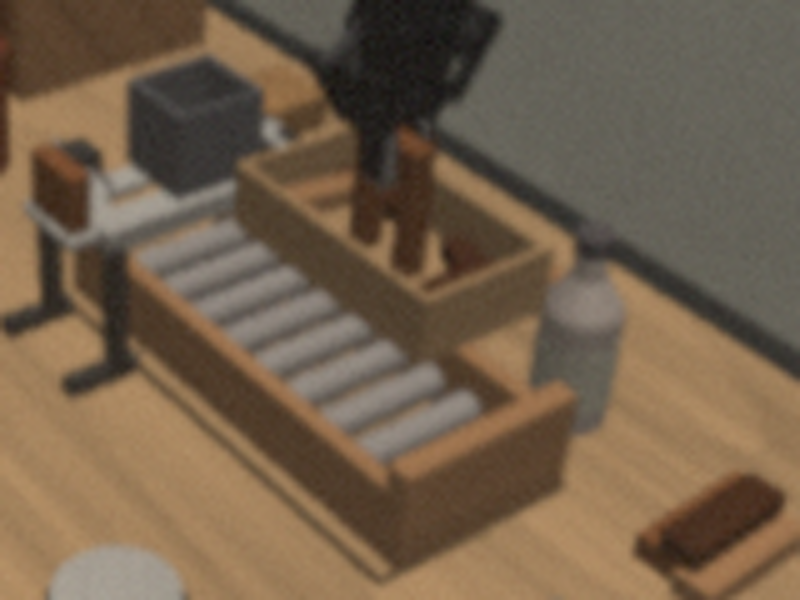

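View pics/s8b.png

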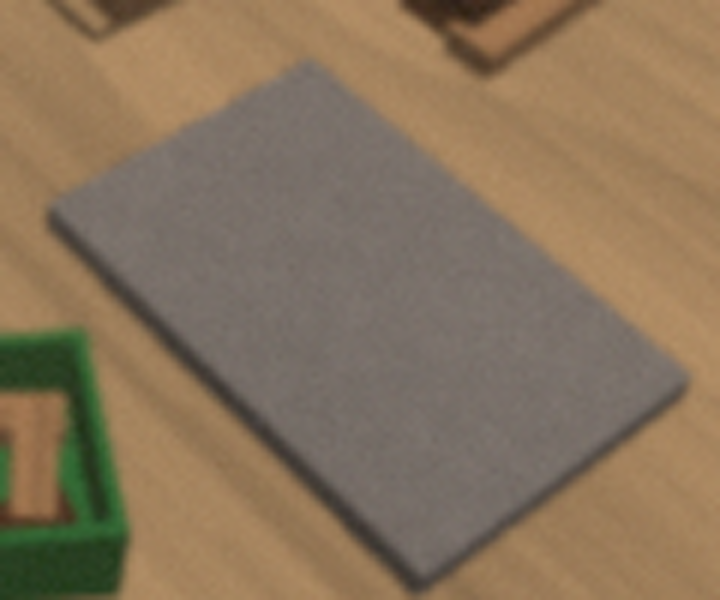

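```bash
python3 - <<'E'
from h import *
g=grab("side");f=grab("top");f["image"]=cv2.imread("pics/top0.png")
q=np.array([[310,62],[50,212],[420,580],[690,380]],float)
p=(q+.5)/6-.5+[280,250]
P=onplane(g,p,18);print(P.round(1).tolist(),P.mean(0))
crop(f,325,150,445,240,6,"pics/t8.png")
E
```

```text
[[631.7, -216.6, 18.0], [463.9, -216.9, 18.0], [461.1, -450.6, 18.0], [628.8, -453.7, 18.0]] [ 546.3768964  -334.46541659   18.        ]
```

View pics/t8.png

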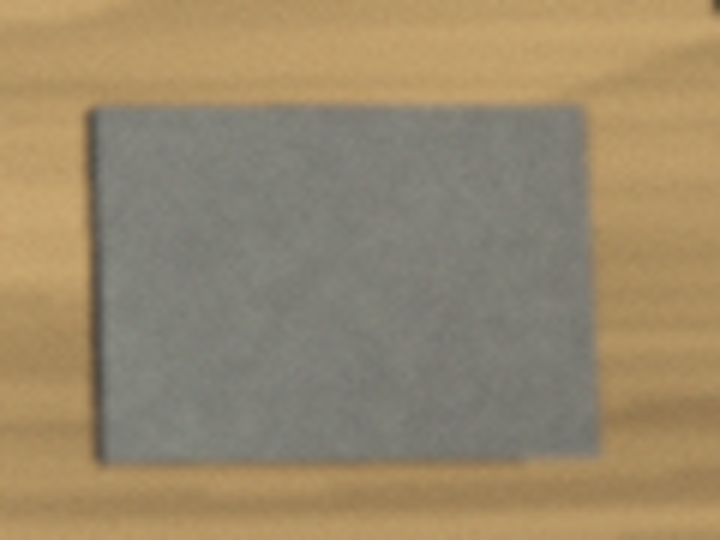

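```bash
python3 - <<'E'
from h import *
f=grab("top")
q=np.array([[97,106],[585,105],[599,457],[104,462]],float)
P=onplane(f,(q+.5)/6-.5+[325,150],18);print(P.round(1).tolist(),P.mean(0))
for n in (0,):
    d=P[0]-P[1];e=P[3]-P[2];print(np.arctan2(-d[0],d[1]),np.arctan2(-e[0],e[1]))
E
```

```text
[[635.5, -214.0, 18.0], [632.6, -451.2, 18.0], [464.4, -448.3, 18.0], [467.7, -210.6, 18.0]] [ 550.06334395 -331.01625757   18.        ]
-0.011931544271905774 -0.01398494275893694
```

Call:
arm_command(targets=[[-0.0015,0.005,0,0,0,0],[-0.003,0.01,0,0,0,0],[-0.0045,0.015,0,0,0,0],[-0.006,0.02,0,0,0,0],[-0.006,0.02,0,0,0,0],[-0.006,0.02,0,0,0,0],[-0.006,0.02,0,0,0,0],[-0.006,0.02,0,0,0,0],[-0.006,0.02,0,0,0,0],[-0.006,0.02,0,0,0,0],[-0.006,0.02,0,0,0,0],[-0.006,0.02,0,0,0,0],[-0.006,0.02,0,0,0,0],[-0.006,0.02,0,0,0,0],[-0.006,0.02,0,0,0,0],[-0.0045,0.015,0,0,0,0],[-0.003,0.01,0,0,0,0],[-0.0015,0.006,0,0,0,0],[0,0.003,0,0,0,0],[0,0,0,0,0,0]])

```text
clock: 18.37
eef_pos: [549.4, -332.3, 216.0]
tcp_rot: [-3.142, -0.0, -0.015]
contact_force: [0.8, 0.4, -3.5]
opening: 0.196
```

Call:
arm_command(targets=[[0,0,0.005,0,0,0],[0,0,0.01,0,0,0],[0,0,0.015,0,0,0],[0,0,0.015,0,0,0],[0,0,0.015,0,0,0],[0,0,0.015,0,0,0],[0,0,0.012,0,0,0],[0,0,0.01,0,0,0],[0,0,0.008,0,0,0],[0,0,0.005,0,0,0],[0,0,0.003,0,0,0],[0,0,0,0,0,0],[0,0,0,0,0,0]])

```text
clock: 19.45
eef_pos: [549.6, -332.2, 103.4]
tcp_rot: [3.141, -0.001, -0.015]
contact_force: [0.3, 0.1, -2.7]
opening: 0.199
```

```bash
python3 - <<'E'
from h import *
g=grab("side");crop(g,270,200,410,350,4,"pics/s9.png")
E
```

View pics/s9.png

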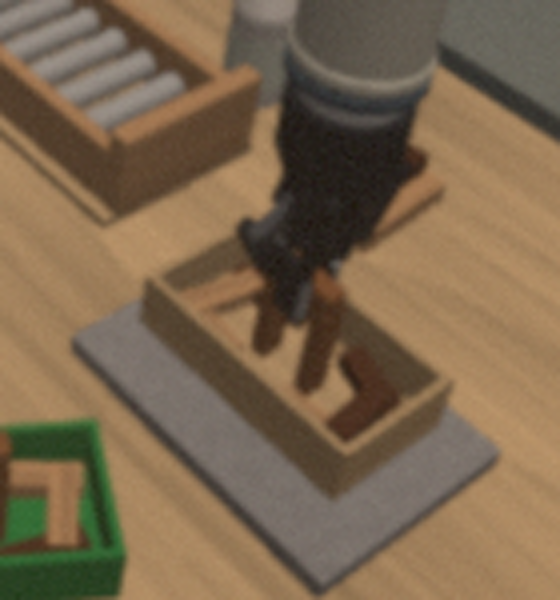

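The tote hangs level over the board, bottom corner about (335,495), margins roughly even. Lowering gently.

Call:
arm_command(targets=[[0,0,0.003,0,0,0],[0,0,0.004,0,0,0],[0,0,0.004,0,0,0],[0,0,0.003,0,0,0],[0,0,0.002,0,0,0],[0,0,0.001,0,0,0],[0,0,0.001,0,0,0],[0,0,0,0,0,0],[0,0,0,0,0,0]])

```text
clock: 20.25
eef_pos: [549.4, -332.1, 85.0]
tcp_rot: [3.142, -0.0, -0.015]
contact_force: [0.2, -0.6, -3.0]
opening: 0.199
```

Call:
arm_command(targets=[[0,0,0.0007,0,0,0],[0,0,0.0007,0,0,0],[0,0,0.0006,0,0,0],[0,0,0,0,0,0],[0,0,0,0,0,0]])

```text
clock: 20.67
eef_pos: [549.4, -332.1, 83.2]
tcp_rot: [3.142, -0.0, -0.015]
contact_force: [-0.5, 0.5, 0.1]
opening: 0.201
```

Touchdown at the predicted height, with the weight off the wrist. Releasing and rising.

Call:
arm_command(targets=[[0,0,0.0003,0,0,0],[0,0,0,0,0,0],[0,0,0,0,0,0],[0,0,0,0,0,0],[0,0,0,0,0,0],[0,0,0,0,0,0],[0,0,0,0,0,0],[0,0,0,0,0,0],[0,0,0,0,0,0],[0,0,-0.005,0,0,0],[0,0,-0.01,0,0,0],[0,0,-0.02,0,0,0],[0,0,-0.03,0,0,0],[0,0,-0.04,0,0,0],[0,0,-0.04,0,0,0],[0,0,-0.035,0,0,0],[0,0,-0.02,0,0,0],[0,0,0,0,0,0]], fingers=0.0854)

```text
clock: 22.17
eef_pos: [551.5, -333.4, 289.9]
tcp_rot: [3.137, -0.008, -0.015]
contact_force: [-0.5, -1.1, -0.3]
opening: 1.004
```

Call:
arm_command(targets=[[-0.02,-0.02,0,0,0,0],[-0.025,-0.025,0,0,0,0],[-0.025,-0.025,0,0,0,0],[-0.025,-0.025,0,0,0,0],[-0.025,-0.025,0,0,0,0],[-0.025,-0.025,0,0,0,0],[-0.025,-0.025,0,0,0,0],[-0.02,-0.025,0,0,0,0],[0,-0.025,0,0,0,0],[0,-0.025,0,0,0,0],[0,-0.015,0,0,0,0],[0,0,0,0,0,0],[0,0,0,0,0,0]])

```text
clock: 23.25
eef_pos: [363.1, -68.9, 282.8]
tcp_rot: [3.141, -0.0, -0.013]
contact_force: [-0.7, 0.4, -1.0]
opening: 0.998
```

```bash
python3 - <<'E'
from h import *
f=grab("top");cv2.imwrite("pics/t10.png",f["image"]);crop(f,325,150,445,240,6,"pics/t10c.png")
g=grab("side");cv2.imwrite("pics/s10.png",g["image"])
E
```

```text
(no output)
```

View pics/t10.png

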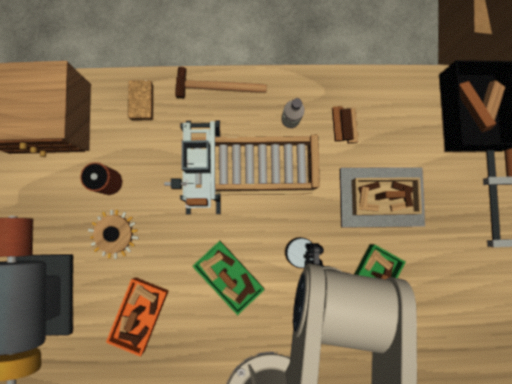

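View pics/t10c.png

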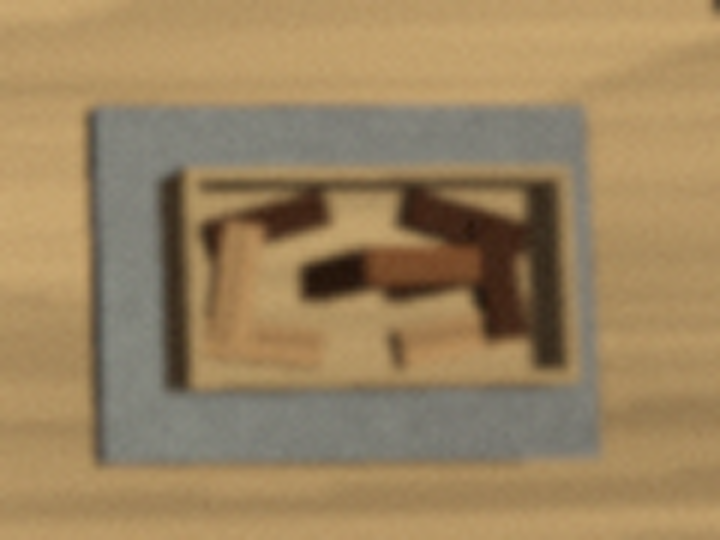

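View pics/s10.png

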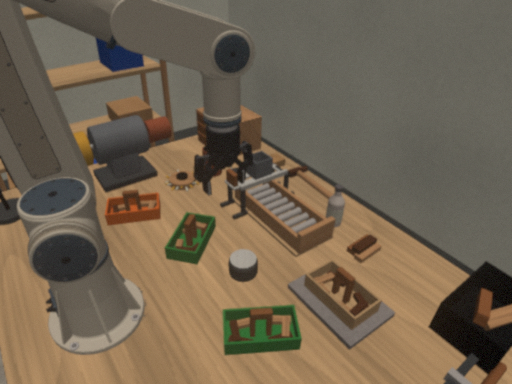

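```bash
python3 - <<'E'
from h import *
f=grab("top")
q=np.array([[187,169],[574,165],[581,385],[188,389]],float)
P=onplane(f,(q+.5)/6-.5+[325,150],63);print(P.round(1).tolist(),P.mean(0))
a,b=cv2.imread("pics/top0.png"),cv2.imread("pics/t10.png")
d=cv2.GaussianBlur(cv2.absdiff(a,b),(3,3),0).max(2)>40
n,l,s,c=cv2.connectedComponentsWithStats(d.astype(np.uint8))
print([(x[:5].tolist()) for x in s[1:] if x[4]>12])
from rig import r
print(r.sense()["qvel"].round(3))
E
```

```text
[[598.8, -242.8, 63.0], [597.9, -423.2, 63.0], [497.1, -420.8, 63.0], [499.3, -239.0, 63.0]] [ 548.27541971 -331.46691289   63.        ]
[[190, 129, 20, 13, 90], [215, 142, 48, 41, 1166], [191, 151, 16, 17, 256], [195, 174, 7, 14, 64], [351, 179, 69, 36, 1857], [185, 190, 26, 37, 713], [358, 207, 13, 7, 40], [290, 242, 120, 142, 8555], [402, 300, 15, 84, 1043], [322, 340, 8, 3, 21], [0, 358, 26, 26, 533]]
[-0.009  0.005 -0.001  0.001  0.     0.004]
```

```bash
python3 -c "
from rig import r
print(r.sign_off())"
```

```text
the job is handed in; nothing more can be done
None
```

The job is done and handed in at about 23.4 s of the 61 s.

- **Shutter:** I gripped the tab and moved it 50 mm to the middle stop. After release, the top view showed the tab 50 mm on, the chute blank and the index line level with the plunger.
- **Tote on the rollers:** I rolled the wooden tote by its bar without lifting it. It stopped against the end stop, where the force rose to about 14 N.
- **Placing:** I regripped the bar at its middle, lifted the tote over the end stop and set it down gently, with touchdown at the predicted height.
- **Last checks:** The tote is upright and lengthwise on the board, its centre measured at (548, −331) against the board's (550, −331). Comparing the first and last top views showed no other things moved; the arm hid part of the wax tin and one green tote there. The side view shows both in place by eye.
- **Disagreements:** The side camera put the board centre about 4 to 5 mm from the top camera's estimate, (546, −334), so I aimed between the two and nearer the top one. An early rough side-view reading of the tab's travel was 45 mm. A second reading gave about 49 mm, and the top view gave 50 mm.

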